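# Fit a deioniser cartridge to its bayonet head

### The job

Fit the deioniser cartridge, the one with the wing grip on top, to the open collar on the water unit: feel for the two slots in the collar with its lugs, push it down against the spring, turn it a quarter turn clockwise until it clicks home, and let go so that it stays locked and upright. Do not knock over or push away the other things that stand in the tray and on the bench.

Things in the scene. Friction and masses are not known exactly. Their poses are not given: they have to be found in the camera images.
- cartridge_mid (a point): Deioniser cartridge, loose, 0.32 to 0.48 kg, 173 mm tall, standing on its nose in the spill tray. This point: on its axis, half-way up, 86.5 mm above its underside; z up. Grey nose 48 mm in diameter, 28.5 mm high; white body 66 mm in diameter, 28.5 to 123 mm up, its lower shoulder being the stop; grey cap 70 mm in diameter up to 137 mm; a wing grip on top. A half turn changes nothing.
- cartridge_wing (a point): Centre of the cartridge's wing grip, 154 mm above its underside: an upright grey plate on the cap, 60 mm long along the cartridge's x, 14 mm thick along y, from 137 to 173 mm above the underside.
- cartridge_lugs (a point): On the cartridge's axis at the mid-height of its two lugs, 10 mm above its underside. The lugs stick out of the nose along the cartridge's +x and -x, below the wing's ends: each 14 mm wide, 8 mm high, reaching 32 mm from the axis.
- head_mouth (a point): Centre of the mouth of the empty bayonet collar, in the plane of its top face; axes of the water unit (z up), turned up to 20 degrees. Collar: grey, 87 mm in diameter, 34 mm high, in a screwed flange 108 mm across. Bore 51.6 mm; its lip has two opposite slots, 40 degrees wide, open at the top. Their line lies anywhere within 20 degrees of the unit's x axis: not given, to be seen or felt.
- head_plunger (a point): On the collar's axis, 12 mm below the mouth: top of a sprung plunger, 1 N per mm, no preload. Lugs that miss the slots rest on the collar's top face; in the slots (3 degrees of play either way) the cartridge sinks freely 6 mm further until the nose meets the plunger, then 16.5 mm against it until the shoulder meets the collar's top face (16 N in the spring, less the cartridge's weight).
- head_catch (a point): On the collar's axis, 8 mm below the mouth: height of the catch. In the last 2 mm before the bottom the lugs pass under a ridge and the cartridge turns clockwise seen from above, 80 degrees from mid slot to mid catch, a solid stop 4 to 8 degrees further; anticlockwise is blocked. Eased up there, the spring lifts it 6.5 mm into the catch: locked, cartridge_mid is 64.5 mm above the mouth.
- unit: Water unit, fixed: low beige cabinet 220 (x) x 280 (y) x 75 mm, origin at the centre of its underside. The collar stands on top at x 15, y -60 mm; a cream prefilter canister 78 mm in diameter at x 15, y 82 mm, its top 193 mm above the bench; a thin steel spout near the corner x -75, y 115 mm, 158 mm high, reaching to x -148.
- round_cartridge_mid (a point): Another cartridge, loose, not wanted: white, 156 mm tall, 58 mm across, with a round knob on top and no wings, standing in the spill tray. Half-way up its axis. To be left standing.
- tray: Cream spill tray, fixed, 200 mm (x) x 250 mm (y), rim 14 mm high, floor 4 mm above the bench. Origin: centre of its underside.
- jar: Small clear jar with a white lid, loose, 42 mm in diameter, 52 mm high, in the tray. Origin: centre of its underside. To be left standing.
- wash_bottle: White wash bottle with a bent spout, loose, 72 mm in diameter, 195 mm high. Origin: centre of its underside. To be left standing.
- beaker: Glass beaker, loose, 72 mm in diameter, 90 mm high. Origin: centre of its underside. To be left standing.
- cup: White foam cup, loose, 84 mm across the rim, 96 mm high. Origin: centre of its underside. To be left standing.
Mind the look-alikes: they are no part of the job. What is shaped like the part that bears cartridge_mid but black or red is not meant.

How it is judged:
On the way:
1. the cartridge is pushed down in the collar, below the ridge (z of cartridge_mid in the frame of head_mouth below 0.0608 m and horizontal distance between cartridge_mid and head_mouth below 0.005 m), for 0.1 s.
At the end, for the whole second after the job is handed in: The cartridge stands upright (within 0.05 rad) in the collar, on its axis within 6 mm, released and at rest at the height of the catch: its middle 63.2 to 67 mm above the collar's top face (z of cartridge_mid in the frame of head_mouth between 0.0632 and 0.067 m and horizontal distance between cartridge_mid and head_mouth below 0.006 m and angle between cartridge_mid's own z axis and vertical below 0.05 rad); the robot touches nothing.
It fails at once if another thing on the bench is knocked over (angle between any of round_cartridge_mid, jar, wash_bottle, beaker, cup's own z axis and vertical above 0.5 rad).
It fails at once if another thing on the bench is shoved more than 40 mm (distance of any of round_cartridge_mid, jar, wash_bottle, beaker, cup from where it was at the start of the episode above 0.04 m).
It also fails if it takes over 54 s, if anything falls off the work surface, if the arm or the gripper's body presses on something with over 40 N, if the wrist force passes 120 N, or if a joint passes its speed limit or range.

### The arm

A 6-joint arm with a two-finger parallel gripper is mounted at the origin on the work surface. World frame = base frame: x ahead of the robot, y to its left, z up, the work surface at z = 0. Lengths are in m, angles in rad, forces in N, time in s.
With the tool pointing down it reaches from about 0.325 to 0.9 m from the base axis. Payload 6.1 kg.
Tool frame: the origin (TCP) lies midway between the tips of the shut fingers; the grasp point (between the pads) lies 19 mm behind it; x points along the fingers, y is the direction in which the jaws open and shut, and the axes are right-handed (so a half turn about x gives the same grasp; the last joint's range is limited). The gripper opens to 85 mm and grips with 20 to 120 N. Pads are 22 mm wide; open, the fingers measure 114 mm over their backs; the gripper's body (76 mm by 85 mm) begins 54 mm behind the grasp point. The pads swing forward as they close: fully open they stand 13 mm farther back than shut.
Start: joints at [1.154, 0.22, 1.526, -0, 1.395, -0.126], TCP at [0.179, 0.599, 0.231] pointing down, gripper open.
Joint ranges: [-2.98, 2.98], [-0.91, 2.08], [0.09, 2.57], [-1.24, 4.39], [0.2, 2.65], [-2.68, 2.68]. Speed limits (rad/s): [2.57, 2.57, 3.01, 3.14, 3.14, 3.14].

### API

Orientations are given as [roll, pitch, yaw] about the fixed x, y, z axes, in that order (R = Rz(yaw) Ry(pitch) Rx(roll)).
In Python, from plant import movep, move_l, set_joints, gripper_to, hold, inverse_kinematics, observe, get_image, get_calibration, Unreachable, job_done gives the robot as it stands. Calls block until the motion is done:
- movep(position, orientation): joint-space move of the TCP to a pose.
- move_l(position, feed=0.15, rotation=None, max_force=None): straight line of the TCP; rotation=None keeps the orientation; feed is the mean speed in m/s. With max_force (N) it stops when the force on the tool has changed by that much, and returns True; else False.
- set_joints(angles): joint-space move.
- gripper_to(opening, f_grip=None): finger opening in m; f_grip is the grip in N (None keeps the last); returns when the fingers have stopped.
- hold(seconds).
- inverse_kinematics(position, orientation): joint angles nearest the present ones, or None.
- observe(): the state.
- get_image(name): name is "side" or "top"; returns (picture, depth): 384x512x3 uint8, red, green, blue; 384x512 float32, m along the optical axis (not along the pixel's ray), 0 where there is no reading.
- get_calibration(name): a dict with "intrinsics" (3x3 intrinsics, pixels), "dist_coeffs" ([k1, k2, p1, p2, k3] as OpenCV has them; the pictures are not rectified), "world_from_camera" (4x4, takes a point from camera to world coordinates). Camera axes: x right, y down, z forward; pixel columns grow to the right and rows downward; lengths in m; the calibration is good to about 2 mm. A picture is of the moment at which its call begins. get_calibration takes no time and is no camera call.
A pose or a line that the arm cannot do raises Unreachable and nothing moves.
- job_done(): hands the job in, once; it reports no verdict.
The state is a dict: "time_s": time; "q": joint angles; "joint_velocities": joint speeds; "joint_torque": joint torques, N m; "eef_pos": TCP position; "tcp_rot": TCP orientation; "ft_force": force on the tool from outside, world axes, zero at the start; "torque": the same for the moment, N m; "opening": finger opening in m.
Only numpy, scipy, OpenCV 4.12 (cv2) and the standard library are available. Lean on these libraries where they do the work, as an engineer would, in place of code of your own. Each camera call takes 0.05 s, during which the arm holds its last target.

## Working session

There is one attempt and no reset: what is moved stays moved. The work goes in short steps, each a Python script; the robot and the scene stay as the last script left them, time stands still between calls to the robot, and variables do not carry over. Pictures are saved under pics/ and viewed, and the job is handed in when it is done.

```bash
ls; mkdir -p pics; cat > shot.py <<'E'
import cv2,sys,numpy as np
from plant import *
for n in ("side","top"):
    im,d=get_image(n); cv2.imwrite(f"pics/{n}_{sys.argv[1]}.png",im[:,:,::-1]); np.save(f"pics/{n}_{sys.argv[1]}.npy",d)
E
python3 shot.py 0; python3 - <<'E'
from plant import *
for n in ("side","top"): print(get_calibration(n))
print(observe())
E
```

```text
pics
{'intrinsics': array([[409.94417846,   0.        , 253.72929985],
       [  0.        , 409.94417846, 192.22438642],
       [  0.        ,   0.        ,   1.        ]]), 'dist_coeffs': array([-0.01927597,  0.        ,  0.        ,  0.        ,  0.        ]), 'world_from_camera': array([[ 0.94375533, -0.25984349,  0.20446819,  0.37698971],
       [-0.33018799, -0.70815467,  0.62409363, -0.81087648],
       [-0.01737156, -0.65650463, -0.75412194,  0.94992367],
       [ 0.        ,  0.        ,  0.        ,  1.        ]])}
{'intrinsics': array([[490.5578391 ,   0.        , 251.00840756],
       [  0.        , 490.5578391 , 192.42136391],
       [  0.        ,   0.        ,   1.        ]]), 'dist_coeffs': array([-0.16812502,  0.        ,  0.        ,  0.        ,  0.        ]), 'world_from_camera': array([[-0.02578702, -0.98313144,  0.18107344,  0.38732164],
       [-0.99938853,  0.02107481, -0.02789998, -0.10202386],
       [ 0.02361325, -0.18168218, -0.98307375,  1.22282614],
       [ 0.        ,  0.        ,  0.        ,  1.        ]])}
{'time_s': 0.1, 'q': array([ 1.15388243e+00,  2.21148873e-01,  1.52748469e+00, -4.87710818e-05,
        1.39470116e+00, -1.26075157e-01]), 'joint_velocities': array([-0.00030887, -0.00119733, -0.00180725, -0.00102987,  0.00181961,
        0.00066095]), 'joint_torque': array([ 1.09546312e-03, -4.98247361e+01, -3.90545261e+01, -2.24986338e-04,
        5.73900397e-03,  3.13410874e-05]), 'eef_pos': array([0.17900617, 0.59825314, 0.230314  ]), 'tcp_rot': array([-1.66932386,  1.5690536 , -1.96015402]), 'ft_force': array([ 0.15277165,  0.33165993, -0.64457499]), 'torque': array([ 0.0180564 , -0.00214148,  0.02047747]), 'opening': 0.08536365068532266}
```

View pics/side_0.png

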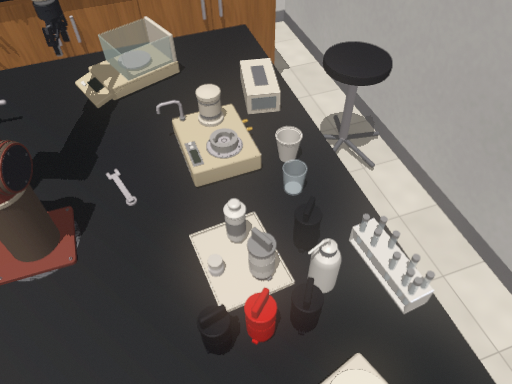

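View pics/top_0.png

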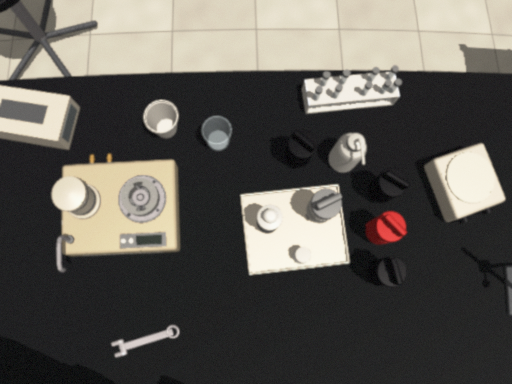

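```bash
python3 - <<'E'
import cv2,numpy as np
t=cv2.imread("pics/top_0.png"); 
a=cv2.resize(t[155:245,90:190],None,fx=4,fy=4,interpolation=cv2.INTER_CUBIC)
b=cv2.resize(t[170:270,290:390],None,fx=4,fy=4,interpolation=cv2.INTER_CUBIC)
a=cv2.copyMakeBorder(a,0,40,0,0,cv2.BORDER_CONSTANT)
cv2.imwrite("pics/c1.png",np.hstack([a,b]))
s=cv2.imread("pics/side_0.png")
a=cv2.resize(s[120:170,190:260],None,fx=5.6,fy=5.6,interpolation=cv2.INTER_CUBIC)
b=cv2.resize(s[220:290,220:290],None,fx=4,fy=4,interpolation=cv2.INTER_CUBIC)
print(a.shape,b.shape)
cv2.imwrite("pics/c2.png",np.hstack([a[:280],b]))
E
```

```text
(280, 392, 3) (280, 280, 3)
```

View pics/c1.png

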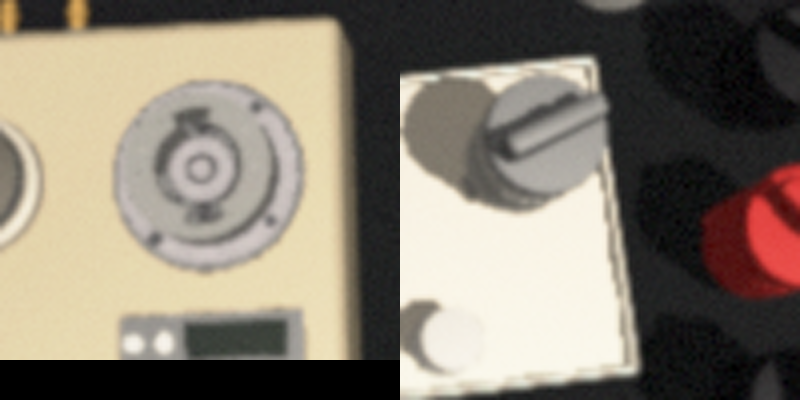

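View pics/c2.png

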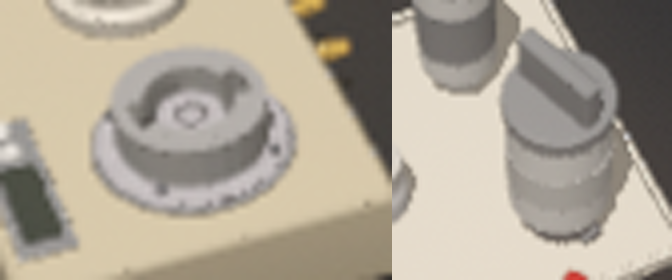

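```bash
cat > cam.py <<'E'
import cv2,numpy as np
from plant import *
def cloud(n,d):
    c=get_calibration(n);K=c["intrinsics"];v,u=np.mgrid[0:384,0:512]
    p=cv2.undistortPoints(np.stack([u.ravel(),v.ravel()],1).astype(np.float64)[:,None],K,c["dist_coeffs"])[:,0]
    P=np.c_[p,np.ones(len(p))]*d.ravel()[:,None]
    T=c["world_from_camera"];W=P@T[:3,:3].T+T[:3,3]
    W[d.ravel()==0]=np.nan
    return W.reshape(384,512,3)
def ray(n,uv,z):
    c=get_calibration(n);K=c["intrinsics"]
    p=cv2.undistortPoints(np.array(uv,float).reshape(-1,1,2),K,c["dist_coeffs"])[:,0]
    T=c["world_from_camera"];D=np.c_[p,np.ones(len(p))]@T[:3,:3].T;o=T[:3,3]
    return o+D*((z-o[2])/D[:,2])[:,None]
E
python3 - <<'E'
from cam import *
def circ(P):
    A=np.c_[2*P,np.ones(len(P))];s=np.linalg.lstsq(A,(P**2).sum(1),rcond=None)[0];return s[:2],np.sqrt(s[2]+s[0]**2+s[1]**2)
for n in ("top","side"):
    W=cloud(n,np.load(f"pics/{n}_0.npy"))
    g={"top":dict(col=(110,175,170,230),cart=(290,355,175,235)),"side":dict(col=(195,255,120,165),cart=(235,290,220,285))}[n]
    for k,(u0,u1,v0,v1) in g.items():
        S=W[v0:v1,u0:u1];z=S[...,2]
        h=np.histogram(z[np.isfinite(z)],bins=np.arange(-.01,.2,.006));print(n,k,[(round(b,3),c) for b,c in zip(h[1],h[0]) if c>5])
    for k,lo,hi in (("col",.101,.118),("cart",.134,.150),("cart",.168,.186)):
        u0,u1,v0,v1=g[k];S=W[v0:v1,u0:u1];m=((S[...,2]>lo)&(S[...,2]<hi)).astype(np.uint8)
        cs=max(cv2.findContours(m,cv2.RETR_EXTERNAL,cv2.CHAIN_APPROX_NONE)[0],key=cv2.contourArea)[:,0]
        zm=np.nanmedian(S[...,2][m>0])
        P=ray(n,cs+[u0,v0],zm)[:,:2]; r=cv2.minAreaRect((P*1e3).astype(np.float32))
        print(n,k,"z",zm,"circ",circ(P),"rect",r, "encl",cv2.minEnclosingCircle((P*1e3).astype(np.float32)))
    # unit cabinet top 
    m=(abs(W[...,2]-.075)<.006).astype(np.uint8);cs=max(cv2.findContours(m,cv2.RETR_EXTERNAL,cv2.CHAIN_APPROX_NONE)[0],key=cv2.contourArea)[:,0]
    P=ray(n,cs,.075)[:,:2];print("unit",cv2.minAreaRect((P*1e3).astype(np.float32)))
# slots by ray onto top face
s=ray("top",np.array([[192,117],[206,212],[201,168]])/4+[90,155],.105);print(s)
d=s[0]-s[1];print(np.degrees(np.arctan2(d[1],d[0])))
E
```

```text
top col [(np.float64(0.068), np.int64(590)), (np.float64(0.074), np.int64(1843)), (np.float64(0.08), np.int64(443)), (np.float64(0.086), np.int64(62)), (np.float64(0.092), np.int64(147)), (np.float64(0.098), np.int64(119)), (np.float64(0.104), np.int64(429)), (np.float64(0.11), np.int64(246))]
top cart [(np.float64(-0.01), np.int64(34)), (np.float64(-0.004), np.int64(1093)), (np.float64(0.002), np.int64(1528)), (np.float64(0.008), np.int64(189)), (np.float64(0.014), np.int64(85)), (np.float64(0.038), np.int64(12)), (np.float64(0.044), np.int64(13)), (np.float64(0.05), np.int64(13)), (np.float64(0.062), np.int64(9)), (np.float64(0.068), np.int64(14)), (np.float64(0.074), np.int64(10)), (np.float64(0.08), np.int64(16)), (np.float64(0.086), np.int64(14)), (np.float64(0.092), np.int64(20)), (np.float64(0.098), np.int64(15)), (np.float64(0.104), np.int64(10)), (np.float64(0.11), np.int64(17)), (np.float64(0.116), np.int64(10)), (np.float64(0.128), np.int64(7)), (np.float64(0.134), np.int64(127)), (np.float64(0.14), np.int64(419)), (np.float64(0.146), np.int64(15)), (np.float64(0.152), np.
[... 3109 characters left out ...]
.030743678941763)) rect ((558.357421875, -302.9560852050781), (68.58114624023438, 68.69668579101562), 18.960628509521484) encl ((558.1408081054688, -302.30255126953125), 36.96799850463867)
side cart z 0.176790990946743 circ (array([ 0.5586476 , -0.30286701]), np.float64(0.021596852747813682)) rect ((557.6182861328125, -303.15789794921875), (17.492830276489258, 62.835994720458984), 24.04959487915039) encl ((556.1904296875, -303.79510498046875), 31.593332290649414)
unit ((571.421142578125, 182.6719970703125), (218.79676818847656, 285.5223083496094), 1.8220531940460205)
[[0.61825288 0.12947287 0.105     ]
 [0.56202656 0.1204017  0.105     ]
 [0.5879215  0.12368319 0.105     ]]
9.164740537811577
```

```bash
python3 - <<'E'
from cam import *
C=np.array([.589,.1247])
for n,zz in (("top",.108),("side",.108)):
    g=cv2.imread(f"pics/{n}_0.png",0).astype(np.float32)
    c=get_calibration(n);T=np.linalg.inv(c["world_from_camera"])
    rows=[]
    a=np.radians(np.arange(-180,180,5))
    for r in (.027,.029,.031):
        P=np.c_[C[0]+r*np.cos(a),C[1]+r*np.sin(a),np.full(len(a),zz)]
        uv=cv2.projectPoints(P,cv2.Rodrigues(T[:3,:3])[0],T[:3,3],c["intrinsics"],c["dist_coeffs"])[0][:,0].astype(np.float32)
        rows.append(cv2.remap(g,uv[:,0],uv[:,1],cv2.INTER_LINEAR).ravel())
    m=np.mean(rows,0)
    print(n);print([(int(x),int(y)) for x,y in zip(np.degrees(a).round(),m)])
W=cloud("top",np.load("pics/top_0.npy"))
m=W[...,2]>.15
x=W[...,0];y=W[...,1]
d=np.hypot(x-.5577,y+.3015)
q=m&(d<.16)&(d>.036)
i=np.argsort(np.where(q,d,9).ravel())[:1]
for k in range(0,q.sum(),max(1,q.sum()//25)):
    j=np.argsort(np.where(q,d,9).ravel())[k];print(W.reshape(-1,3)[j].round(3),round(d.ravel()[j],3))
for p in (-65.1,114.9):
  for h in (9,-171):
    for name,pos,psi in (("grasp",(.5577,-.3015,.147),p),("up",(.5577,-.3015,.36),p),("over",(.589,.1247,.36),h),("ins",(.589,.1247,.24),h),("insa",(.589,.1247,.24),h-15),("insb",(.589,.1247,.24),h+15),("turn",(.589,.1247,.24),h-95)):
        q=inverse_kinematics(pos,[0,np.pi/2,np.radians((psi+180)%360-180)]);print(p,h,name,None if q is None else np.round(q,2))
E
```

```text
top
[(-180, 110), (-175, 99), (-170, 102), (-165, 110), (-160, 121), (-155, 135), (-150, 159), (-145, 171), (-140, 174), (-135, 173), (-130, 173), (-125, 173), (-120, 174), (-115, 174), (-110, 172), (-105, 173), (-100, 173), (-95, 174), (-90, 174), (-85, 174), (-80, 173), (-75, 174), (-70, 171), (-65, 171), (-60, 171), (-55, 171), (-50, 171), (-45, 170), (-40, 169), (-35, 168), (-30, 166), (-25, 164), (-20, 161), (-15, 157), (-10, 138), (-5, 111), (0, 96), (5, 91), (10, 93), (15, 98), (20, 100), (25, 102), (30, 122), (35, 145), (40, 151), (45, 152), (50, 150), (55, 149), (60, 149), (65, 149), (70, 151), (75, 151), (80, 150), (85, 151), (90, 152), (95, 156), (100, 160), (105, 161), (110, 162), (115, 163), (120, 164), (125, 163), (130, 163), (135, 164), (140, 167), (145, 170), (150, 171), (155, 171), (160, 164), (165, 143), (170, 129), (175, 125)]
side
[(-180, 126), (-175, 125), (-170, 128), (-165, 137), (-160, 158), (-155, 172), (-150, 175), (-145, 175), (-140, 174), (-135, 173), (-130, 174), (-125, 174), (-120, 174), (-115, 174), (-110, 174), (-105, 174), (-100, 174), (-95, 174), (-9
[... 2055 characters left out ...]
urn None
114.9 9 grasp [-0.62  0.31  1.58  0.    1.25  2.09]
114.9 9 up [-0.62  0.19  1.32  0.    1.63  2.09]
114.9 9 over [ 0.08  0.12  1.41  0.    1.62 -1.65]
114.9 9 ins [ 0.08  0.16  1.58  0.    1.4  -1.65]
114.9 9 insa [ 0.08  0.16  1.58 -0.    1.4  -1.39]
114.9 9 insb [ 0.08  0.16  1.58  0.    1.4  -1.91]
114.9 9 turn [ 0.08  0.16  1.58 -0.    1.4   0.01]
114.9 -171 grasp [-0.62  0.31  1.58  0.    1.25  2.09]
114.9 -171 up [-0.62  0.19  1.32  0.    1.63  2.09]
114.9 -171 over [ 0.08  0.12  1.41 -0.    1.62  1.49]
114.9 -171 ins [ 0.08  0.16  1.58 -0.    1.4   1.49]
114.9 -171 insa [0.08 0.16 1.58 0.   1.4  1.75]
114.9 -171 insb [ 0.08  0.16  1.58 -0.    1.4   1.23]
114.9 -171 turn None
```

```bash
cat > h.py <<'E'
from cam import *
def O(deg): return [0,np.pi/2,np.radians(deg)]
def st(t=""):
    s=observe();print(t,"t%.2f"%s["time_s"],"p",s["eef_pos"].round(4),"F",s["ft_force"].round(1),"M",s["torque"].round(2),"op %.4f"%s["opening"]);return s
E
python3 - <<'E'
from h import *
p=observe()["eef_pos"]
move_l([p[0],p[1],.29],feed=.2)
movep([.5577,-.3015,.29],O(-65.1)); gripper_to(.05); st()
move_l([.5577,-.3015,.19],feed=.15); st()
E
python3 shot.py 1
```

```text
t4.38 p [ 0.5577 -0.3014  0.29  ] F [-0.6  0.5  1.1] M [ 0.02  0.03 -0.01] op 0.0501
 t5.20 p [ 0.5582 -0.3019  0.1911] F [ 0.2 -0.8  0.9] M [ 0.03  0.   -0.02] op 0.0498
```

```bash
python3 - <<'E'
import cv2,numpy as np
a=cv2.resize(cv2.imread("pics/top_1.png")[130:280,240:400],(400,375),interpolation=cv2.INTER_CUBIC)
b=cv2.resize(cv2.imread("pics/side_1.png")[160:310,180:340],(400,375),interpolation=cv2.INTER_CUBIC)
cv2.imwrite("pics/c3.png",np.hstack([a,b]))
E
```

```text
(no output)
```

View pics/c3.png

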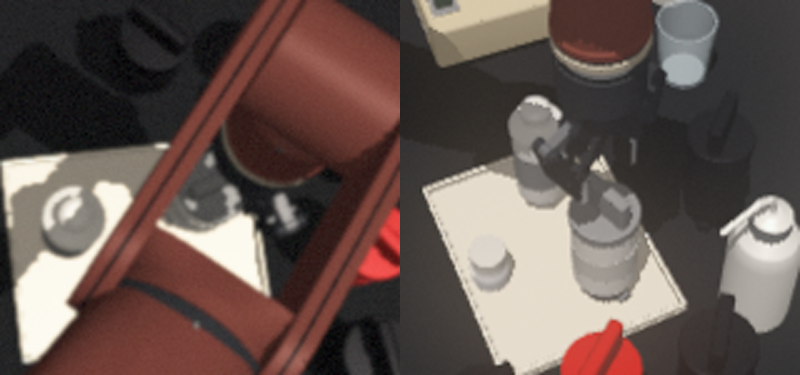

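The side crop shows one finger left of the wing (~575,175) and the other right of it (~632,150), so the wing lies between them, and nothing else is touched. I'll go down with a force guard and grip.

```bash
python3 - <<'E'
from h import *
r=move_l([.5577,-.3015,.147],feed=.08,max_force=6); print(r); st("down")
if not r:
    gripper_to(0.0,f_grip=60); st("grip")
    move_l([.5577,-.3015,.19],feed=.1); hold(.2); st("lift")
E
python3 shot.py 2; python3 - <<'E'
import cv2
b=cv2.resize(cv2.imread("pics/side_2.png")[160:310,180:340],(640,600),interpolation=cv2.INTER_CUBIC)
cv2.imwrite("pics/c4.png",b)
E
```

```text
False
down t5.98 p [ 0.5577 -0.3015  0.1468] F [0.7 0.3 0.5] M [-0.03 -0.02  0.  ] op 0.0499
grip t6.40 p [ 0.5583 -0.3016  0.1477] F [0.5 1.2 2.5] M [ 0.18 -0.22 -0.01] op 0.0130
lift t7.18 p [ 0.5572 -0.3011  0.1888] F [ 0.2 -0.4 -4.3] M [-0.01  0.04 -0.07] op 0.0136
```

View pics/c4.png

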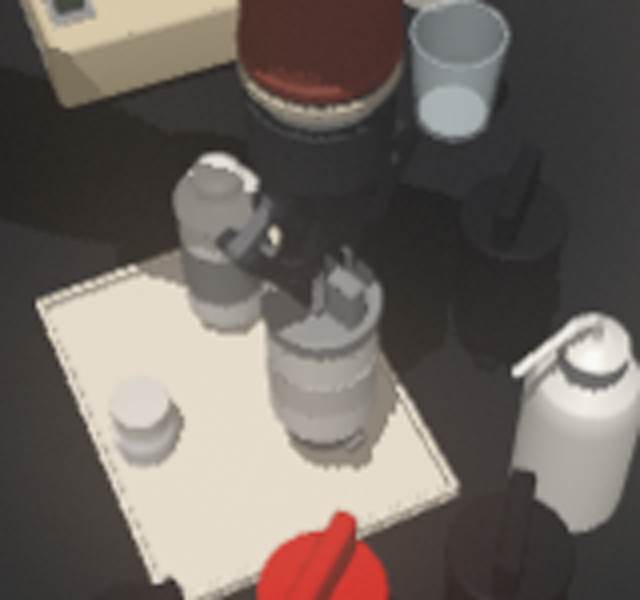

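```bash
python3 - <<'E'
from h import *
move_l([.5577,-.3015,.37],feed=.2)
movep([.589,.1247,.37],O(9)); move_l([.589,.1247,.275],feed=.15);hold(.2); st()
E
python3 shot.py 3; python3 - <<'E'
import cv2,numpy as np
a=cv2.resize(cv2.imread("pics/top_3.png")[140:260,70:190],(400,400),interpolation=cv2.INTER_CUBIC)
b=cv2.resize(cv2.imread("pics/side_3.png")[60:180,160:280],(400,400),interpolation=cv2.INTER_CUBIC)
cv2.imwrite("pics/c5.png",np.hstack([a,b]))
E
```

```text
t10.89 p [0.5897 0.1247 0.2766] F [ 0.3  0.6 -4. ] M [-0.03 -0.03 -0.  ] op 0.0133
```

View pics/c5.png

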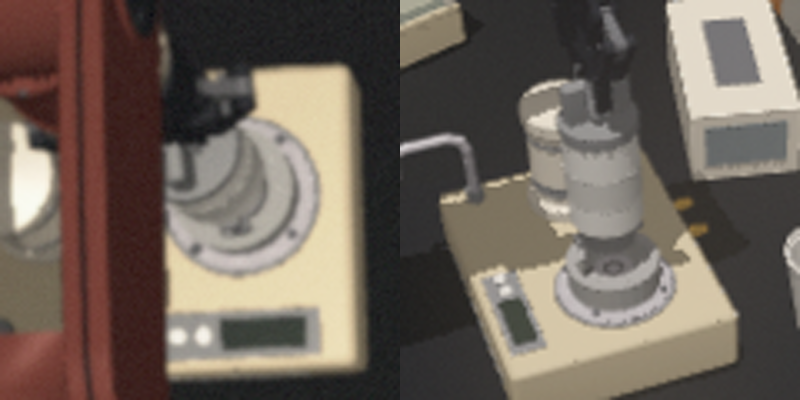

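```bash
python3 - <<'E'
from h import *
n="side";d=np.load("pics/side_3.npy");W=cloud(n,d)
c=get_calibration(n);T=np.linalg.inv(c["world_from_camera"])
pr=lambda P:cv2.projectPoints(np.array(P,float),cv2.Rodrigues(T[:3,:3])[0],T[:3,3],c["intrinsics"],c["dist_coeffs"])[0][:,0]
for x,y in((.589,.1247),):
  for z in np.arange(.168,.25,.008):
    u,v=pr([[x,y,z]])[0]; r=int(round(v))
    # silhouette: contiguous depth around centre
    row=d[r];u0=int(round(u));a=u0;
    m=(np.hypot(W[r,:,0]-x,W[r,:,1]-y)<.045)&(W[r,:,2]>.145)
    cols=np.where(m)[0]; print(round(z,3),r,"axis u %.1f"%u,cols.min(),cols.max(),"mid",(cols.min()+cols.max())/2,"w",cols.max()-cols.min()+1)
  # collar, before and now
  for f in("0","3"):
    W2=cloud(n,np.load(f"pics/side_{f}.npy"))
    m=(np.hypot(W2[...,0]-x,W2[...,1]-y)<.05)&(W2[...,2]>.088)&(W2[...,2]<.115)
    for z in(.095,.1,.105):
        u,v=pr([[x,y,z]])[0]
        for r in (int(round(v)),int(round(v))+2):
            cols=np.where(m[r])[0]; print(f,"collar",z,r,"u %.1f"%u,cols.min(),cols.max(),(cols.min()+cols.max())/2)
print(pr([[.589,.1247,.2],[.591,.127-.002,.2]]))
E
```

```text
0.168 123 axis u 221.7 211 232 mid 221.5 w 22
0.176 121 axis u 221.5 210 232 mid 221.0 w 23
0.184 119 axis u 221.3 210 232 mid 221.0 w 23
0.192 117 axis u 221.0 210 231 mid 220.5 w 22
0.2 115 axis u 220.8 209 232 mid 220.5 w 24
0.208 113 axis u 220.6 209 231 mid 220.0 w 23
0.216 110 axis u 220.4 209 231 mid 220.0 w 23
0.224 108 axis u 220.2 209 231 mid 220.0 w 23
0.232 106 axis u 220.0 209 231 mid 220.0 w 23
0.24 104 axis u 219.7 208 230 mid 219.0 w 23
0.248 101 axis u 219.5 208 230 mid 219.0 w 23
0 collar 0.095 142 u 223.5 210 237 223.5
0 collar 0.095 144 u 223.5 210 237 223.5
0 collar 0.1 141 u 223.3 209 237 223.0
0 collar 0.1 143 u 223.3 210 237 223.5
0 collar 0.105 139 u 223.2 210 237 223.5
0 collar 0.105 141 u 223.2 209 237 223.0
3 collar 0.095 142 u 223.5 210 237 223.5
3 collar 0.095 144 u 223.5 210 237 223.5
3 collar 0.1 141 u 223.3 209 237 223.0
3 collar 0.1 143 u 223.3 210 237 223.5
3 collar 0.105 139 u 223.2 210 237 223.5
3 collar 0.105 141 u 223.2 209 237 223.0
[[220.82946111 114.85581135]
 [221.45973573 114.64309199]]
```

```bash
python3 - <<'E'
from h import *
move_l([.590,.1247,.258],feed=.1,rotation=O(9)); hold(.3); st("pre")
r=move_l([.590,.1247,.238],feed=.03,max_force=5); print(r); st("touch")
E
```

```text
pre t11.61 p [0.5902 0.1247 0.2585] F [-0.7  0.1 -3.5] M [0.   0.02 0.03] op 0.0132
False
touch t12.43 p [0.5901 0.1248 0.2382] F [ 0.9  1.3 -2.6] M [ 0.31 -0.29  0.02] op 0.0129
```

```bash
python3 - <<'E'
from h import *
for z in (.232,.227):
    r=move_l([.590,.1247,z],feed=.03,max_force=25); print(r); st(z)
r=move_l([.590,.1247,.2205],feed=.015,max_force=14); print(r); st("bottom")
E
```

```text
False
0.232 t12.78 p [0.5903 0.1248 0.2326] F [0.7 1.3 3.7] M [ 0.37 -0.07  0.  ] op 0.0131
False
0.227 t13.09 p [0.5905 0.1249 0.2284] F [-0.8  2.1  7.3] M [0.37 0.2  0.02] op 0.0131
False
bottom t13.68 p [0.5909 0.125  0.2242] F [-3.2  1.5 17.2] M [0.3  1.08 0.02] op 0.0129
```

```bash
python3 - <<'E'
from h import *
for a in range(9-10,-72,-10):
    movep([.590,.1247,.2205],O(a)); s=st(a); 
    y=s["tcp_rot"]; print("   rot",np.round(y,3))
    if abs(s["torque"][2])>3: print("STOP torque"); break
E
```

```text
-1 t13.97 p [0.5917 0.1247 0.2242] F [-0.9  1.3 14.1] M [ 0.15  0.44 -0.11] op 0.0129
   rot [0.029 1.565 0.011]
-11 t14.26 p [0.5919 0.1248 0.2243] F [-0.1  1.5 14.3] M [ 0.17  0.26 -0.1 ] op 0.0131
   rot [0.242 1.565 0.049]
-21 t14.55 p [0.592  0.1249 0.2243] F [ 0.2  2.  14.4] M [ 0.33  0.22 -0.12] op 0.0134
   rot [0.45  1.565 0.082]
-31 t14.84 p [0.592  0.125  0.2243] F [-1.   2.6 13.9] M [ 0.36  0.2  -0.1 ] op 0.0130
   rot [0.643 1.565 0.102]
-41 t15.13 p [0.592  0.125  0.2243] F [-0.4  1.8 14.3] M [ 0.29  0.33 -0.07] op 0.0130
   rot [0.831 1.565 0.114]
-51 t15.43 p [0.5919 0.1251 0.2244] F [-1.1  1.7 13.7] M [ 0.42  0.22 -0.09] op 0.0132
   rot [1.012 1.565 0.121]
-61 t15.72 p [0.5919 0.1251 0.2244] F [-0.8  2.  15.8] M [ 0.47  0.32 -0.12] op 0.0132
   rot [1.217 1.565 0.152]
-71 t16.01 p [0.5919 0.1251 0.2243] F [-0.2  1.5 13.6] M [ 0.51  0.31 -0.11] op 0.0134
   rot [1.401 1.565 0.162]
```

```bash
python3 - <<'E'
from h import *
for a in range(-72,-84,-1):
    movep([.590,.1247,.2205],O(a)); hold(.05); s=st(a); r=s["tcp_rot"]; print("  psi %.1f"%np.degrees(r[2]-r[0]))
    if abs(s["torque"][2])>.6: print("STOP"); break
E
```

```text
-72 t16.31 p [0.5919 0.1252 0.2244] F [-1.2  3.  13.5] M [0.51 0.32 0.1 ] op 0.0132
  psi -72.0
-73 t16.61 p [0.5919 0.1252 0.2244] F [-0.3  2.7 14.5] M [0.48 0.34 0.09] op 0.0131
  psi -73.0
-74 t16.91 p [0.5919 0.1252 0.2244] F [-1.1  2.2 14.7] M [0.48 0.34 0.04] op 0.0129
  psi -74.0
-75 t17.21 p [0.5918 0.1252 0.2244] F [-0.8  2.6 15. ] M [0.47 0.39 0.11] op 0.0131
  psi -75.0
-76 t17.51 p [0.5917 0.1252 0.2243] F [-1.6  1.6 14.8] M [0.44 0.48 0.3 ] op 0.0134
  psi -76.0
-77 t17.81 p [0.5915 0.1252 0.2243] F [-1.8  2.8 15.5] M [0.48 0.67 0.33] op 0.0130
  psi -76.9
-78 t18.11 p [0.5913 0.1252 0.2243] F [-2.3  1.2 16.2] M [0.52 0.88 0.52] op 0.0125
  psi -77.9
-79 t18.41 p [0.5912 0.1253 0.2243] F [-1.7  2.2 15.2] M [0.47 0.84 0.97] op 0.0130
  psi -78.9
STOP
```

```bash
python3 - <<'E'
from h import *
movep([.590,.1247,.2205],O(-71)); hold(.1); st("back")
for z in (.224,.227,.229,.231,.233):
    r=move_l([.590,.1247,z],feed=.03,max_force=30); hold(.1); st(z)
E
```

```text
back t18.77 p [0.5915 0.125  0.2243] F [-1.8  1.1 15.7] M [0.3  0.7  0.06] op 0.0129
0.224 t19.13 p [0.5912 0.1249 0.2266] F [-0.5  2.  10.5] M [0.41 0.21 0.03] op 0.0132
0.227 t19.48 p [0.5911 0.125  0.229 ] F [0.8 1.2 8.4] M [ 0.48 -0.01  0.04] op 0.0131
0.229 t19.83 p [0.5909 0.1249 0.2303] F [1.2 1.  6.2] M [ 0.54 -0.24  0.04] op 0.0131
0.231 t20.18 p [0.5903 0.1249 0.2307] F [ 4.5  2.7 -2.2] M [ 0.7  -1.17  0.01] op 0.0129
0.233 t20.53 p [0.5899 0.1248 0.2307] F [  6.4   3.3 -10.7] M [ 0.83 -1.78 -0.  ] op 0.0128
```

```bash
python3 - <<'E'
from h import *
move_l([.5905,.1248,.2298],feed=.03); hold(.2); st("relax")
gripper_to(.05); hold(.2); st("open")
move_l([.5905,.1248,.36],feed=.12); 
p=[.35,-.30,.36]
try: movep(p,O(-71))
except Unreachable: print("unreach"); 
hold(.3); st("away")
E
python3 shot.py 4; python3 - <<'E'
from cam import *
def circ(P):
    A=np.c_[2*P,np.ones(len(P))];s=np.linalg.lstsq(A,(P**2).sum(1),rcond=None)[0];return s[:2],np.sqrt(s[2]+s[0]**2+s[1]**2)
for n in("top","side"):
    W=cloud(n,np.load(f"pics/{n}_4.npy"))
    near=np.hypot(W[...,0]-.589,W[...,1]-.125)<.05
    for lo,hi in((.215,.232),(.252,.28)):
        m=(near&(W[...,2]>lo)&(W[...,2]<hi)).astype(np.uint8)
        cs=max(cv2.findContours(m,cv2.RETR_EXTERNAL,cv2.CHAIN_APPROX_NONE)[0],key=cv2.contourArea)[:,0]
        z=np.nanmedian(W[...,2][m>0]);P=ray(n,cs,z)[:,:2]
        print(n,m.sum(),"z %.4f"%z,cv2.minEnclosingCircle((P*1e3).astype(np.float32)),cv2.minAreaRect((P*1e3).astype(np.float32)))
i=[cv2.imread(f"pics/{n}_4.png") for n in("top","side")]
cv2.imwrite("pics/c6.png",np.hstack([cv2.resize(x,(400,300)) for x in i]))
a=cv2.resize(i[0][140:260,50:190],None,fx=2.8,fy=2.8,interpolation=cv2.INTER_CUBIC);b=cv2.resize(i[1][60:180,150:290],None,fx=2.8,fy=2.8,interpolation=cv2.INTER_CUBIC)
cv2.imwrite("pics/c7.png",np.hstack([a,b]))
E
```

```text
relax t20.99 p [0.5908 0.1249 0.2306] F [2.3 3.5 5.4] M [ 0.67 -0.61 -0.05] op 0.0129
open t21.63 p [0.5904 0.1247 0.2297] F [-0.2  0.3  0.3] M [-0.    0.01 -0.02] op 0.0497
away t24.94 p [ 0.3503 -0.2997  0.3599] F [0.5 0.3 0.5] M [-0.03 -0.    0.05] op 0.0500
top 588 z 0.2243 ((589.3110961914062, 124.31645965576172), 35.923057556152344) ((589.4819946289062, 123.82011413574219), (70.62113189697266, 67.77327728271484), 1.5331379175186157)
top 213 z 0.2596 ((587.3736572265625, 122.00686645507812), 30.0352840423584) ((589.8397827148438, 122.83116149902344), (15.393924713134766, 60.06988525390625), 18.4815616607666)
side 241 z 0.2253 ((588.3992919921875, 119.17594146728516), 40.86555480957031) ((588.0537719726562, 116.44699096679688), (76.26671600341797, 66.45753479003906), 76.04769134521484)
side 94 z 0.2600 ((590.1432495117188, 121.20053100585938), 34.34783172607422) ((589.01904296875, 120.92089080810547), (18.58477783203125, 68.30704498291016), 13.969382286071777)
```

View pics/c6.png

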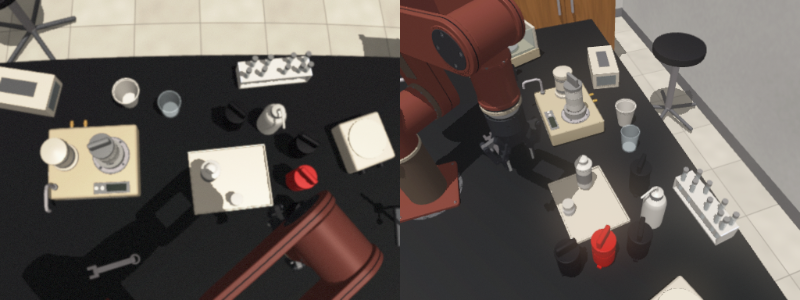

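View pics/c7.png

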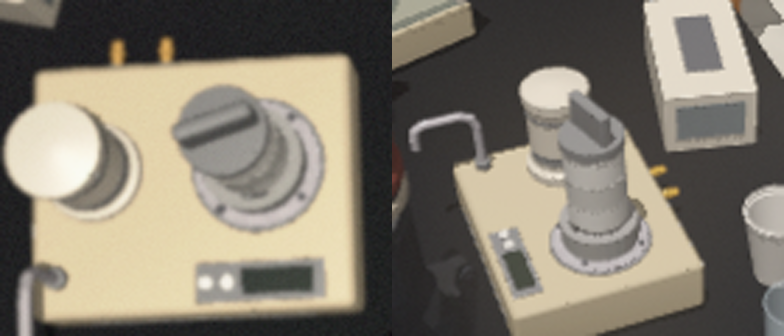

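```bash
python3 shot.py 5; python3 - <<'E'
from cam import *
def plane(W,m):
    P=W[m];c=np.median(P,0)
    for _ in range(3):
        A=np.c_[P[:,:2]-c[:2],np.ones(len(P))];s=np.linalg.lstsq(A,P[:,2],rcond=None)[0];r=P[:,2]-A@s;P=P[abs(r)<.005]
    return s.round(4),len(P),r.std().round(4)
for n in("top","side"):
    W=cloud(n,np.load(f"pics/{n}_5.npy"));R=np.hypot(W[...,0]-.589,W[...,1]-.124)
    print(n,"cap",plane(W,(R<.031)&(abs(W[...,2]-.2245)<.007)))
    D=np.hypot(W[...,0]-.572,W[...,1]-.183);print("cabinet",plane(W,(abs(W[...,2]-.075)<.008)&(D<.13)))
    W0=cloud(n,np.load(f"pics/{n}_0.npy"));R0=np.hypot(W0[...,0]-.5577,W0[...,1]+.3015)
    print("cap at start",plane(W0,(R0<.031)&(abs(W0[...,2]-.141)<.007)))
n="side";d=np.load("pics/side_5.npy");W=cloud(n,d)
c=get_calibration(n);T=np.linalg.inv(c["world_from_camera"])
pr=lambda P:cv2.projectPoints(np.array(P,float),cv2.Rodrigues(T[:3,:3])[0],T[:3,3],c["intrinsics"],c["dist_coeffs"])[0][:,0]
x,y=.589,.1247
for z in np.arange(.13,.215,.01):
    u,v=pr([[x,y,z]])[0];r=int(round(v));m=(np.hypot(W[r,:,0]-x,W[r,:,1]-y)<.045)&(W[r,:,2]>.115);k=np.where(m)[0];print(round(z,3),"%.1f"%u,(k.min()+k.max())/2,len(k))
E
```

```text
top cap (array([0.0065, 0.0109, 0.2245]), 396, np.float64(0.0019))
cabinet (array([-0.0035, -0.0058,  0.0758]), 5222, np.float64(0.0022))
cap at start (array([ 0.0065, -0.0052,  0.1419]), 389, np.float64(0.0019))
side cap (array([0.0107, 0.0374, 0.2255]), 140, np.float64(0.0017))
cabinet (array([-0.005 , -0.0041,  0.0773]), 1829, np.float64(0.002))
cap at start (array([0.0072, 0.0132, 0.1419]), 260, np.float64(0.0016))
0.13 222.6 222.5 22
0.14 222.4 222.5 22
0.15 222.1 222.5 22
0.16 221.9 222.0 23
0.17 221.6 222.0 23
0.18 221.4 222.0 23
0.19 221.1 221.5 22
0.2 220.8 221.0 23
0.21 220.6 220.5 24
```

```bash
python3 -c "
from plant import *
print(observe()['time_s']); job_done()"
```

```text
25.1417
the job is handed in; nothing more can be done
```

The deioniser cartridge is locked in the collar and the job is handed in, at 25.1 s of the 54 s allowed. No verdict is reported.

**What I did:**
- I gripped the cartridge by its wing, lifted it over the other things and lined its lugs up with the slots seen in the top view, at about 9°.
- The lugs dropped into the slots at the first try, so no search by feel was needed.
- I pushed it down against the spring until the shoulder seated, with the tool at the height I had worked out beforehand (0.2242 m).
- I turned it clockwise; the end stop came at about 85°, where the torque rose. I backed off to 80° and let the spring lift it.
- It rose 6.4 mm, against 6.5 mm expected. A pull of about 10 N did not move it further, so it was locked. Then I let go and moved the arm well clear.

**Last checks:**

| Check | Measured | Expected |
|---|---|---|
| Cap top height | 0.2245 m | 0.224 m |
| Wing top height | 0.260 m | 0.260 m |
| Axis offset from the collar centre | about 1 mm | under 6 mm |
| Tilt, top camera | about 0.013 rad | under 0.05 rad |
| Tilt, side camera | about 0.04 rad | under 0.05 rad |

- **Tilt:** the two cameras disagree. The side reading comes from few, partly hidden pixels; the body's outline in that view looks upright to within half a pixel.
- **Other things:** by eye, in the pictures from both cameras, they are all standing where they were. I did not measure their positions again.

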